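# Lay the cast block in the fixture and clamp it to the click

### The arm

A 7-joint arm with a two-finger parallel gripper is mounted at the origin on a cart in front of the work surface, level with it; the furniture and walls round the work are solid. World frame = base frame: x ahead of the robot, y to its left, z up, the work surface at z = 0. Lengths are in m, angles in rad, forces in N, time in s.
With the tool pointing down it reaches from about 0.4 to 0.875 m from the base axis. Payload 6.5 kg.
Tool frame: the origin (TCP) lies at the centre of the arm's flange, where the gripper is bolted on; the fingertips stand 166 mm ahead of it and the grasp point (between the pads) lies 147 mm ahead of it; z points along the fingers, y is the line along which they close (so a half turn about z gives the same grasp; the last joint's range is limited). The gripper opens to 88 mm and grips with 3 to 60 N. Pads are 18 mm wide; open, the fingers measure 123 mm over their backs; the gripper's body (75 mm by 187 mm) begins 45 mm behind the grasp point.
Start: joints at [-1.414, 0.536, -0.004, 1.538, 0.003, 1.067, -0.071], TCP at [0.144, 0.634, 0.405] pointing down, gripper open.
Joint ranges: [-2.7, 2.7], [-0.37, 2.16], [-1.27, 1.26], [0.24, 2.4], [-1.31, 4.45], [0.19, 1.91], [-2.76, 2.76]. Speed limits (rad/s): [2.39, 2.39, 3.14, 3.14, 3.14, 3.14, 3.14].

### API

Orientations are given as a rotation vector (axis times angle).
In Python, from cell import bot gives the robot as it stands. The module is installed in compiled form; this text tells all that it offers.
- The arm moves only by the shell command python3 -m pendant 'ROWS' [OPENING] [FORCE]. ROWS is JSON, a list of rows, each a list of 4 numbers: the shift along the tool's x, y, z in cm, then the turn about the tool's z in rad. In form: [[dx, dy, dz, roll], ...]. A call has 1 to 10 rows; each row is the pose to reach, as a shift and turn from the pose commanded when the call began, along the tool's axes at that moment; what a row does not reach only later rows make up. A row lasts 1/10 s, in which the tool goes at most 50 mm and 8.59 degrees, less where a joint would pass 70% of its speed; a pose out of reach is approached as far as the arm can. A call with a gripper value outside its range is refused whole. OPENING is the gripper command: -1 is shut, 1 is fully open, values between are in proportion, set as the call begins (- or left out, the last holds). The fingers move at their own pace and stop on an object; FORCE is the grip in N (left out, the last holds). Time passes only in rows, so rows that repeat a pose let the fingers close. It gives the time, the measured TCP pose, the force, the opening and the grip force at its end, in the units of the state.
- bot.sense(): the state, without advancing time (a new reading comes with each control period).
- bot.read_camera(name): name is "scene" or "top"; returns a dict with "color" (400x640x3 uint8, red, green, blue), "fovy" (degrees; the focal length in pixels is half the picture's height over the tangent of half this angle, whatever the lens; pixels are square), "cx", "cy" (the principal point, pixels), "R" (3x3) and "t" (3): a world point X has camera coordinates R X + t. Camera axes: x right, y down, z forward; pixel columns grow to the right and rows downward; lengths in m; the calibration is good to about 2 mm. A picture is of the moment at which its call begins. There is no depth.
- bot.finish_job(): hands the job in; it is judged then, once.
Trained networks look in the newest picture that a camera, given by its name, has taken for a name from the list of things; names that differ only in an ending like _2 or _b are one class to them, and where a whole thing is asked for, a point or a joint stands for the part that bears it (a point fixed in the world has none). Each returns a list of dicts, best first, with "confidence" (0 to 1); they miss things now and then, are a little off and sometimes report something else, mostly with a low value. They report only what shows in the picture. A call takes as long as a camera call.
- bot.look_for(camera, label): "bbox" ([left, top, right, bottom] in pixels, round what is visible of it).
The state is a dict: "t": time; "qpos": joint angles; "joint_vel": joint speeds; "effort": joint torques, N m; "tcp_pos": TCP position; "tcp_rot": TCP orientation; "contact_force": force on the tool from outside, world axes, zero at the start; "moment": the same for the moment, N m; "grip_width": opening from 0.0 (shut) to 1.0 (fully open); "grip_force": force on a finger pad.
Only numpy, scipy, OpenCV 4.12 (cv2) and the standard library are available. Lean on these libraries where they do the work, as an engineer would, in place of code of your own. Each camera call takes 0.05 s, during which the arm holds its last target. There are 200 camera calls.

### The job

Tip the cast block that stands on end in front of the holding fixture over the front edge of its bed, so that it lies flat on the bed, pointing towards the end stop, beside the side fence. Then turn the click wrench clockwise so that the clamp foot presses the block flush against the fence, go on until the wrench clicks, and stop there: do not heave the handle on to the end of its click travel. Let go of the handle, and do not disturb the star knob, the tape roll or the small screwdriver lying about.

Things in the scene. Friction and masses are not known exactly. Their poses are not given: they have to be found in the camera images.
- fixture: Steel holding fixture fixed to the table. Origin: on the table, under the middle of the bed's front edge; x points into the bed, y to its left, z up. The bed is a plate 10 mm thick, x 0 to 150, y -85 to +65 mm. End stop: dark bar, face at x = 118, top at z = 33 mm. An ear of the plate (x -56 to +39, y 55 to 125 mm) carries the clamp spindle, vertical axis at x = -26, y = 70 mm.
- bed_edge (a point): Middle of the upper front edge of the bed, 10 mm above the table; the edge runs along the fixture's y. It is the sill over which the block tips.
- fence_face (a point): Middle of the side fence's face, which looks to the fixture's +y (at y = -42 mm). The fence is a dark bar on the bed, x 2 to 118 mm, 22 mm thick, top at z = 36 mm, its screw heads to 42 mm.
- block: Aluminium block, 48 x 60 x 100 mm (own x, y, z), about 0.75 kg, standing on end 10 to 22 mm before the bed, nearly square to it. Origin: centre of its underside; z along its length, x towards the bed. Pushed high it tips at once; pushed low (20 mm up, about 4 N) it slides until its foot meets the bed's edge. Against the edge, pushed 80 mm up, it falls onto the bed at about 40 degrees of lean.
- block_center (a point): Centre of the block. Laid flat on the bed it is 34 mm above the table, and the block overhangs the front edge by 10 to 35 mm; flush against the side fence it is at y = -12 mm of the fixture.
- clamp_arm: Swing arm, turns about the vertical spindle. Origin on that axis, 26 mm above the table; own x along the arm (72 mm), which at 60 mm carries a stud pointing to own -y. Starts swung open, 0.45 to 0.70 rad anticlockwise from the fixture's x; clockwise (from above) brings the foot against the block when the arm is roughly parallel with the fixture's x. Drags with 0.6 N m, stays where it is left.
- clamp_foot (a point): Tip of the stud's slippery black ball foot (20 mm across), 34 mm above the table. How far the stud is screwed out differs from run to run by up to 5 mm either way.
- wrench_axis (a point): On the vertical turning axis of the wrench (the same as the spindle's), at the height of the handle's centre line, 69 mm above the table. The steel wrench head round it is 38 mm across, its top 83 mm above the table.
- wrench_grip (a point): Middle of the handle's black grip, on its centre line, 150 mm from the wrench axis, 69 mm up; the handle runs level and straight out from the axis. Grip 24 mm thick, 102 to 200 mm from the axis. Its angle to the clamp arm differs by up to 0.2 rad either way. To tighten, push clockwise from above, square to the handle: about 4 N turn the arm; once the foot bears, about 12 N here make it click.
- wrench_handle (a joint): Breakaway joint, rad: 0 = handle in line with the head, held so by a preload. At the set torque the handle gives way clockwise about a vertical pin 30 mm from the wrench axis, the value grows and the push needed drops, to about 8 N at 0.13 and 2 N at 0.30, the end of its travel. 0.10 and more is a full click; past 0.27 is too far. Let go, it returns to 0 by itself.
- star_knob: Black star knob, 38 x 42 x 40 mm, loose, to the right of the bed. Leave alone.
- tape_0: Roll of dark tape, 55 mm across, 19 mm high, loose, to the right of the bed. Leave alone.
- driver_small: Small screwdriver, 133 mm long, 21 mm high, lying loose under the sweep of the wrench handle. Leave alone.

How it is judged:
By the outcome, as a careful person would: the job done as asked, in the order asked, and still so for the second after the job is handed in, with the robot touching nothing.
It also fails if it takes over 58 s, if anything falls off the work surface, if the arm or the gripper's body presses on something with over 40 N, if the wrist force passes 120 N, or if a joint passes its speed limit or range.

## Working session

There is one attempt and no reset: what is moved stays moved. The work goes in short steps, Python scripts to look and compute and a shell command to move; the robot and the scene stay as the last step left them, time stands still between calls to the robot, and variables do not carry over. Pictures are saved under pics/ and viewed, at most 10 in all, crops included, and the job is handed in when it is done.

```bash
mkdir -p pics; ls; python3 - <<'E'
from cell import bot
import cv2
s=bot.sense(); print({k:s[k] for k in ("t","tcp_pos","tcp_rot","contact_force","grip_width")})
for c in ("scene","top"):
    r=bot.read_camera(c); cv2.imwrite(f"pics/{c}0.png",r["color"][:,:,::-1])
    print(c,r["fovy"],r["cx"],r["cy"],r["R"],r["t"])
    for l in ("fixture","block","clamp_arm","clamp_foot","wrench_grip","wrench_axis","wrench_handle","star_knob","tape_0","driver_small"):
        print(l,[(d["bbox"],round(d["confidence"],2)) for d in bot.look_for(c,l)[:2]])
E
```

```text
pics
{'t': 0.0, 'tcp_pos': array([0.14355092, 0.63362676, 0.40385087]), 'tcp_rot': array([-3.49141525e-01, -3.12205170e+00,  2.69806209e-03]), 'contact_force': array([-0.19099789, -0.01449059,  0.42591144]), 'grip_width': 1.0047589485408879}
scene 42.931420527164406 314.5239464084892 203.09932086549034 [[ 0.88993497 -0.45550169 -0.02310752]
 [-0.26281463 -0.47074786 -0.8422143 ]
 [ 0.37275222  0.75558895 -0.53864749]] [-0.56361661  0.23730343  0.771981  ]
fixture [([245.0, 160.7, 382.8, 287.4], 0.9)]
block [([249.5, 209.6, 290.1, 276.1], 0.85)]
clamp_arm [([249.7, 162.6, 308.0, 227.1], 0.95)]
clamp_foot [([291.0, 214.9, 307.8, 230.3], 0.48), ([247.7, 160.0, 308.3, 227.2], 0.22)]
wrench_grip [([247.6, 159.4, 265.5, 203.1], 0.8), ([293.2, 215.5, 308.2, 229.3], 0.39)]
wrench_axis [([244.5, 162.6, 274.7, 210.4], 0.65)]
wrench_handle [([247.6, 158.4, 270.0, 205.6], 0.98)]
star_knob [([300.3, 296.3, 323.0, 320.1], 0.59), ([280.3, 191.1, 311.4, 199.9], 0.55)]
tape_0 [([348.8, 280.6, 378.3, 310.6], 0.82), ([291.1, 212.3, 310.0, 228.0], 0.56)]
driver_small []
top 49.28536725063409 324.0193984653231 197.31444466217752 [[-0.00890872 -0.99983689  0.0157106 ]
 [-0.98365464  0.00593667 -0.17996749]
 [ 0.17984486 -0.01705708 -0.98354709]] [0.01045563 0.64315236 0.83179912]
fixture [([208.1, 167.7, 388.8, 261.8], 0.97)]
block [([204.5, 167.4, 390.8, 261.4], 0.56)]
clamp_arm [([204.8, 205.3, 323.4, 253.7], 0.63)]
clamp_foot [([203.5, 206.2, 322.4, 254.9], 0.32)]
wrench_grip [([208.2, 216.9, 298.8, 244.9], 0.69)]
wrench_axis [([208.0, 218.8, 321.9, 257.2], 0.82)]
wrench_handle [([209.8, 217.9, 299.1, 242.8], 0.81)]
star_knob [([400.6, 239.3, 419.1, 258.3], 0.55)]
tape_0 [([404.3, 190.2, 427.9, 217.7], 0.88)]
driver_small [([239.2, 161.7, 276.3, 205.7], 0.67), ([328.5, 238.4, 361.8, 265.7], 0.62)]
```

```bash
python3 - <<'E'
import cv2
a=cv2.imread("pics/top0.png")[130:300,190:450]; cv2.imwrite("pics/top0c.png",cv2.resize(a,None,fx=3,fy=3,interpolation=cv2.INTER_CUBIC))
a=cv2.imread("pics/scene0.png")[140:340,220:420]; cv2.imwrite("pics/scene0c.png",cv2.resize(a,None,fx=3,fy=3,interpolation=cv2.INTER_CUBIC))
E
```

```text
(no output)
```

View pics/top0c.png

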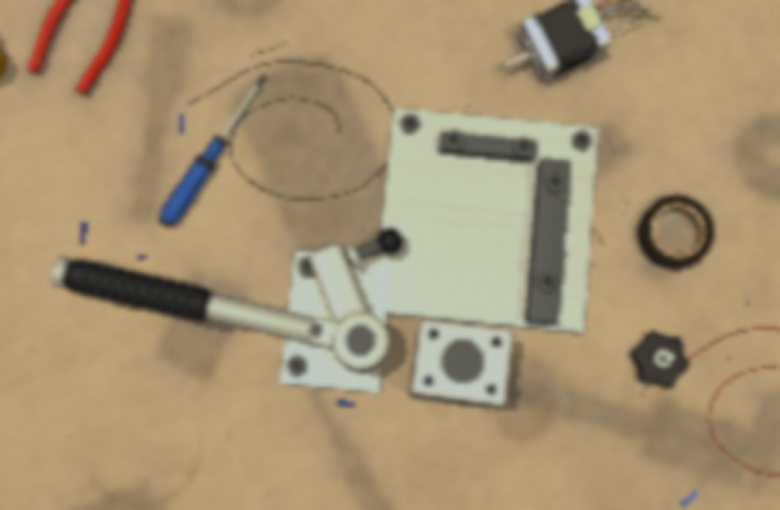

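View pics/scene0c.png

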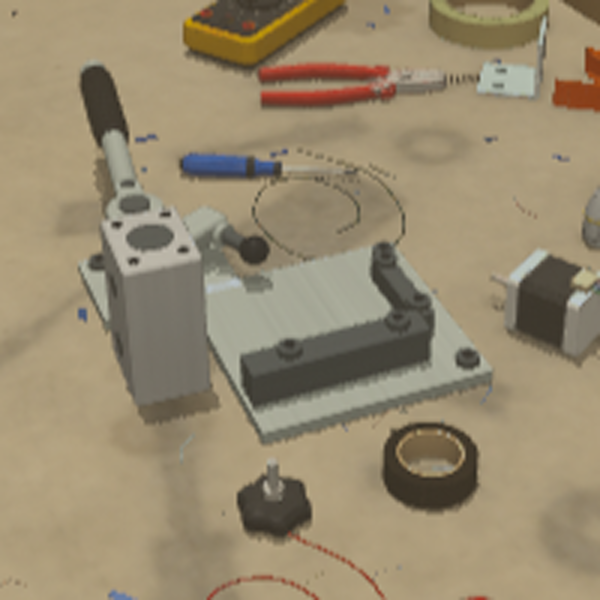

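The top crop shows the bed with corners near crop (396,107), (598,127), (584,331) and (385,313). The block stands in front, its top at (423,318)-(505,406). The wrench head is at (361,341) and the grip end at (65,272). The screwdriver lies at (170,215)-(263,78), and the knob and tape are on the right. The scene crop confirms the block is upright and just left of the knob's line, and the foot is at (255,250).

```bash
cat > h.py <<'E'
import numpy as np
from cell import bot
def bp(r,u,v,z):
    f=200/np.tan(np.radians(r["fovy"])/2); R=np.array(r["R"]);t=np.array(r["t"])
    d=R.T@np.array([(u-r["cx"])/f,(v-r["cy"])/f,1]); c=-R.T@t
    return (c+d*(z-c[2])/d[2])[:2]
def crop(u,v): return 190+u/3-.33,130+v/3-.33
def fit(P,Q): # world P from local Q
    P=np.array(P);Q=np.array(Q);p=P-P.mean(0);q=Q-Q.mean(0)
    a=np.arctan2((q[:,0]*p[:,1]-q[:,1]*p[:,0]).sum(),(q*p).sum()); c,s=np.cos(a),np.sin(a)
    M=np.array([[c,-s],[s,c]]); t=P.mean(0)-M@Q.mean(0); return a,t,M,np.abs(P-(Q@M.T+t)).max()
E
python3 - <<'E'
from h import *
r=bot.read_camera("top"); g=lambda u,v,z: bp(r,*crop(u,v),z)
P=[g(396,107,.01),g(598,127,.01),g(584,331,.01)]
a,t,M,e=fit(P,[[.15,.065],[.15,-.085],[0,-.085]]); print("fix",a,t,e)
L=lambda p: (np.array(p)-t)@M
print("head",g(361,341,.083),L(g(361,341,.083)),"spindle expected",M@[-.026,.07]+t)
print("foot local",L(g(390,240,.034)))
B=[g(423,320,.1),g(517,330,.1),g(506,406,.1),g(412,395,.1)]
ab,tb,_,e=fit(B,[[.024,.03],[.024,-.03],[-.024,-.03],[-.024,.03]]);print("block",ab,tb,L(tb),ab-a,e)
for n,p in dict(h0=g(66,272,.069),h1=g(208,303,.069),ax=g(361,341,.069),d0=g(170,218,.01),d1=g(263,78,.01),knob=g(660,358,.03),tape=g(676,230,.015)).items(): print(n,p,L(p))
E
```

```text
fix -0.10652104254645597 [ 0.56749227 -0.03808172] 0.0012997591353757845
head [0.54784565 0.03414998] [-0.02721492  0.06973347] spindle expected [0.54908202 0.03428583]
foot local [0.0481001  0.05805737]
block -0.13587641054029032 [ 0.53241032 -0.03171928] [-0.03555956  0.00259647] -0.02935536799383434 0.0008735959218341138
h0 [0.59604735 0.22974257] [-8.17705654e-05  2.69342222e-01]
h1 [0.5747552  0.13543445] [-0.01122643  0.17330486]
ax [0.54891055 0.03436929] [-0.02617937  0.07006475]
d0 [0.6421007  0.17143263] [0.05191004 0.21625916]
d1 [0.74530908 0.106161  ] [0.16147309 0.16233059]
knob [ 0.53859273 -0.17111672] [-0.0145915  -0.13535355]
tape [ 0.6303078  -0.18979508] [ 0.07858961 -0.14417492]
```

```bash
cat >> h.py <<'E'
from scipy.spatial.transform import Rotation as Ro
A=-.1065; T=np.array([.5675,-.0381]); M=np.array([[np.cos(A),-np.sin(A)],[np.sin(A),np.cos(A)]])
def st():
    s=bot.sense(); R=Ro.from_rotvec(s["tcp_rot"]).as_matrix(); p=np.array(s["tcp_pos"])
    ya=np.arctan2(R[1,1],R[0,1])
    print("t %.2f local %s tipz %.4f yaw(toolY,fix) %.3f F %s grip %.3f %.1f q7 %.2f"%(s["t"],((p[:2]-T)@M).round(4),p[2]-.166,ya-A,(np.array(s["contact_force"])[:2]@M).round(1).tolist()+[round(s["contact_force"][2],1)],s["grip_width"],s["grip_force"],s["qpos"][6]))
    return p,R,ya
def go(x,y,tipz,yaw): # fixture-local target, yaw of tool y in fixture
    p,R,ya=st(); w=np.append(M@[x,y]+T,tipz+.166)
    d=yaw+A-ya; d=(d+np.pi/2)%np.pi-np.pi/2
    print("rows cm",(R.T@(w-p)*100).round(2),"roll %.3f"%-d)
E
python3 -c "
from h import *
go(-.0356,.0026,.16,-.03)"
```

```text
t 1.15 local [-0.493   0.6232] tipz 0.2387 yaw(toolY,fix) 1.455 F [0.6, 0.4, np.float64(-0.3)] grip 1.001 0.0 q7 -0.07
rows cm [-52.62 -56.34   7.87] roll 1.485
```

```bash
python3 -m pendant '[[-4,-3,0,0.1],[-8,-6,0,0.25],[-12,-10,0,0.4],[-16,-15,0,0.55],[-20,-20,0,0.7],[-24,-24,0,0.8],[-28,-28,0,0.9],[-31,-31,0,1.0],[-34,-35,0,1.1],[-37,-39,0,1.2]]' 1; python3 -c "
from h import *
go(-.0356,.0026,.16,-.03)"
```

```text
t: 2.15
tcp_pos: [0.4019, 0.2059, 0.4052]
tcp_rot: [2.056, 2.375, 0.002]
contact_force: [1.0, 1.0, -1.5]
grip_width: 1.004
grip_force: 0.0
t 2.15 local [-0.1906  0.225 ] tipz 0.2392 yaw(toolY,fix) 0.251 F [0.9, 1.1, np.float64(-1.5)] grip 1.004 0.0 q7 -0.32
rows cm [-25.39   9.49   7.91] roll 0.281
```

```bash
python3 -m pendant '[[-4,1.5,0,0.05],[-8,3,0,0.1],[-12,4.5,1,0.15],[-16,6,2,0.2],[-20,7.5,4,0.25],[-23,8.5,6,0.28],[-25.4,9.5,7.9,0.28],[-25.4,9.5,7.9,0.28],[-25.4,9.5,7.9,0.28],[-25.4,9.5,7.9,0.28]]'; python3 -c "
from h import *
go(-.0356,.0026,.046,-.03)"
```

```text
t: 3.15
tcp_pos: [0.5325, -0.0283, 0.3263]
tcp_rot: [-2.361, -2.072, -0.002]
contact_force: [1.3, -0.6, 0.4]
grip_width: 1.001
grip_force: 0.0
t 3.15 local [-0.0358  0.006 ] tipz 0.1603 yaw(toolY,fix) -0.024 F [1.4, -0.5, np.float64(0.4)] grip 1.001 0.0 q7 0.14
rows cm [-0.35  0.03 11.43] roll 0.006
```

```bash
python3 -m pendant '[[-0.35,0,3,0],[-0.35,0,6,0],[-0.35,0,9,0],[-0.35,0,11,0],[-0.35,0,11.4,0],[-0.35,0,11.4,0]]' && python3 -m pendant '[[0,0,0,0],[0,0,0,0],[0,0,0,0],[0,0,0,0],[0,0,0,0],[0,0,0,0],[0,0,0,0],[0,0,0,0],[0,0,0,0],[0,0,0,0]]' -1 25; python3 -c "
from h import *
go(-.024,-.005,.050,0)"
```

```text
t: 3.75
tcp_pos: [0.5322, -0.0321, 0.2122]
tcp_rot: [-2.361, -2.072, -0.001]
contact_force: [-0.3, 0.1, 0.8]
grip_width: 0.998
grip_force: 0.0
t: 4.75
tcp_pos: [0.5318, -0.033, 0.2118]
tcp_rot: [-2.362, -2.069, 0.001]
contact_force: [-3.1, 1.4, 5.6]
grip_width: 0.544
grip_force: 25.0
t 4.75 local [-0.0361  0.0013] tipz 0.0458 yaw(toolY,fix) -0.026 F [-3.3, 1.0, np.float64(5.6)] grip 0.544 25.0 q7 0.25
rows cm [-0.6   1.22 -0.42] roll -0.026
```

```bash
python3 -m pendant '[[0,0,-0.2,0],[0,0,-0.4,0],[-0.2,0.2,-0.4,-0.01],[-0.4,0.5,-0.4,-0.02],[-0.6,0.8,-0.4,-0.026],[-0.6,1.0,-0.4,-0.026],[-0.6,1.0,-0.4,-0.026]]' ; python3 -c "
from h import *
go(-.024,-.005,.050,0)"; python3 -m pendant '[[0,0.1,0,0],[0,0.2,0,0],[0,0.2,0,0]]'; python3 -c "
from h import *
go(-.024,-.005,.050,0)"
```

```text
t: 5.45
tcp_pos: [0.5411, -0.0406, 0.2155]
tcp_rot: [-2.336, -2.1, 0.001]
contact_force: [-0.4, -0.4, -7.8]
grip_width: 0.541
grip_force: 25.0
t 5.45 local [-0.026  -0.0053] tipz 0.0495 yaw(toolY,fix) 0.000 F [-0.3, -0.5, np.float64(-7.8)] grip 0.541 25.0 q7 0.28
rows cm [ 0.03  0.2  -0.05] roll 0.000
t: 5.75
tcp_pos: [0.5419, -0.0404, 0.2152]
tcp_rot: [-2.334, -2.099, 0.004]
contact_force: [-6.0, -0.4, -4.9]
grip_width: 0.546
grip_force: 25.0
t 5.75 local [-0.0252 -0.005 ] tipz 0.0492 yaw(toolY,fix) 0.001 F [-5.9, -1.1, np.float64(-4.9)] grip 0.546 25.0 q7 0.28
rows cm [ 0.    0.12 -0.08] roll 0.001
```

```bash
python3 -m pendant '[[0,-0.08,0,0],[0,-0.08,0.15,0],[0,-0.08,0.3,0],[0,-0.08,0.38,0],[0,-0.08,0.38,0]]' ; python3 -m pendant '[[0,0,0,0],[0,0,0,0],[0,0,0,0],[0,0,0,0],[0,0,0,0],[0,0,0,0],[0,0,-3,0],[0,0,-6,0],[0,0,-8,0],[0,0,-8,0]]' 1; python3 - <<'E'
from h import *
import cv2
go(-.1,-.005,.14,0)
r=bot.read_camera("scene"); cv2.imwrite("pics/s1.png",cv2.resize(r["color"][140:340,220:420,::-1],None,fx=3,fy=3))
E
```

```text
t: 6.25
tcp_pos: [0.5417, -0.0401, 0.2119]
tcp_rot: [-2.334, -2.1, 0.002]
contact_force: [-7.4, 0.4, -0.5]
grip_width: 0.541
grip_force: 25.0
t: 7.25
tcp_pos: [0.5435, -0.0406, 0.2945]
tcp_rot: [2.334, 2.098, 0.006]
contact_force: [-0.5, -0.9, -0.4]
grip_width: 1.0
grip_force: 0.0
t 7.25 local [-0.0236 -0.0051] tipz 0.1285 yaw(toolY,fix) 0.000 F [-0.4, -1.0, np.float64(-0.4)] grip 1.000 0.0 q7 0.22
rows cm [ 0.01 -7.64 -1.19] roll 0.000
```

View pics/s1.png

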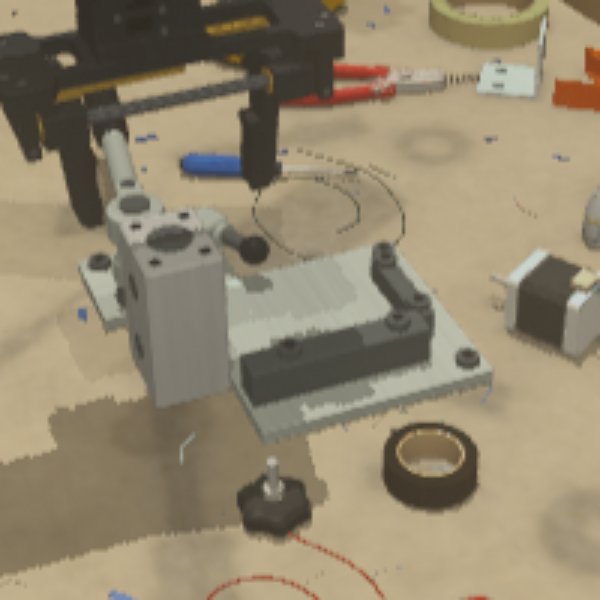

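The block now stands upright against the bed edge, base at crop (180,400) and top at (170,240). Next I go behind it with closed fingers.

```bash
python3 -m pendant '[[0,-2,0,0],[0,-4,0,0],[0,-6,0,0],[0,-6.2,0,0],[0,-6.2,0,0],[0,-6.2,0,0],[0,-6.2,2,0],[0,-6.2,4,0],[0,-6.2,5.2,0],[0,-6.2,5.2,0]]' -1; python3 -c "
from h import *
go(-.0665,-.005,.077,0)"
```

```text
t: 8.3
tcp_pos: [0.4807, -0.0339, 0.2386]
tcp_rot: [-2.335, -2.1, 0.003]
contact_force: [0.4, 0.1, 0.4]
grip_width: 0.121
grip_force: 0.0
t 8.30 local [-0.0867 -0.0051] tipz 0.0726 yaw(toolY,fix) 0.000 F [0.4, 0.1, np.float64(0.4)] grip 0.121 0.0 q7 0.27
rows cm [ 0.    2.02 -0.44] roll 0.000
```

```bash
python3 -m pendant '[[0,0.6,-0.4,0],[0,1.2,-0.4,0],[0,1.6,-0.4,0],[0,2,-0.4,0],[0,2.4,-0.4,0],[0,2.8,-0.4,0],[0,3.2,-0.4,0],[0,3.6,-0.4,0],[0,4,-0.4,0],[0,4.4,-0.4,0]]'; python3 -m pendant '[[0,0.4,0,0],[0,0.8,0,0],[0,1.2,0,0],[0,1.6,0,0],[0,2.0,0,0],[0,2.4,0,0],[0,2.4,0,0],[0,2.4,0,0]]';  python3 - <<'E'
from h import *
import cv2
st()
r=bot.read_camera("scene"); cv2.imwrite("pics/s2.png",cv2.resize(r["color"][140:340,220:420,::-1],None,fx=3,fy=3))
E
```

```text
t: 9.3
tcp_pos: [0.5251, -0.0385, 0.244]
tcp_rot: [2.336, 2.1, 0.001]
contact_force: [-2.4, 0.5, 4.4]
grip_width: 0.007
grip_force: 1.7
t: 10.1
tcp_pos: [0.5484, -0.041, 0.2438]
tcp_rot: [-2.336, -2.101, 0.0]
contact_force: [-0.3, 0.6, 0.3]
grip_width: 0.004
grip_force: 0.0
t 10.10 local [-0.0187 -0.0049] tipz 0.0778 yaw(toolY,fix) 0.001 F [-0.3, 0.5, np.float64(0.3)] grip 0.004 0.0 q7 0.26
```

View pics/s2.png

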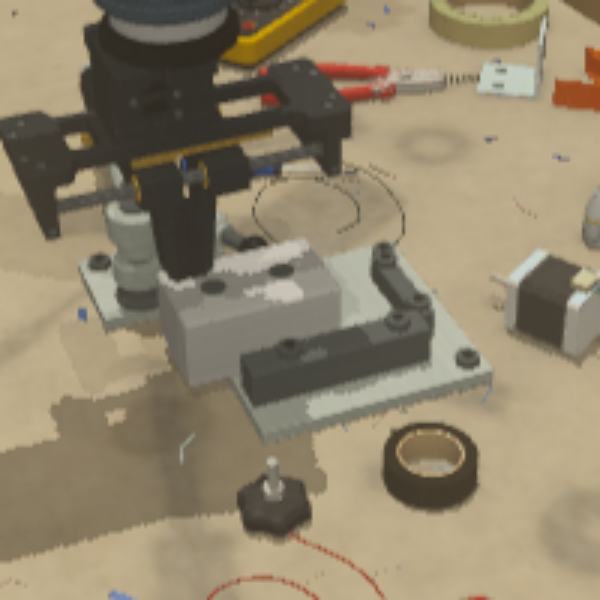

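The block lies flat beside the fence, occupying crop (160-340, 240-385). Nothing else has moved. Next I go to the handle and check the block from the top on the way.

```bash
python3 -m pendant '[[0,-1,-3,0],[0,-2,-6,0],[0,-3,-6,0]]'; python3 -c "
from h import *
go(-.0557,.2254,.13,-.13)"
```

```text
t: 10.45
tcp_pos: [0.5194, -0.0382, 0.3069]
tcp_rot: [2.334, 2.098, 0.007]
contact_force: [0.2, 0.6, -0.3]
grip_width: 0.004
grip_force: 0.0
t 10.45 local [-0.0478 -0.0052] tipz 0.1409 yaw(toolY,fix) 0.000 F [0.2, 0.6, np.float64(-0.3)] grip 0.004 0.0 q7 0.20
rows cm [23.06 -0.79  1.11] roll 0.130
```

```bash
python3 -m pendant '[[4,-0.4,0,0.03],[8,-0.8,0,0.06],[12,-0.8,0,0.1],[16,-0.8,0,0.13],[20,-0.8,0,0.13],[23,-0.8,0.5,0.13],[23,-0.8,1,0.13],[23,-0.8,1,0.13],[23,-0.8,1,0.13]]';  python3 - <<'E'
from h import *
import cv2
go(-.0557,.2254,.042,-.13)
r=bot.read_camera("top"); cv2.imwrite("pics/t3.png",cv2.resize(r["color"][130:300,190:450,::-1],None,fx=3,fy=3,interpolation=cv2.INTER_CUBIC))
E
```

```text
t: 11.35
tcp_pos: [0.5347, 0.19, 0.2936]
tcp_rot: [2.469, 1.942, -0.002]
contact_force: [1.1, -0.2, 0.1]
grip_width: 0.0
grip_force: 0.0
t 11.35 local [-0.0569  0.2234] tipz 0.1276 yaw(toolY,fix) -0.131 F [1.1, -0.1, np.float64(0.1)] grip 0.000 0.0 q7 -0.31
rows cm [0.23 0.09 8.56] roll -0.001
```

View pics/t3.png

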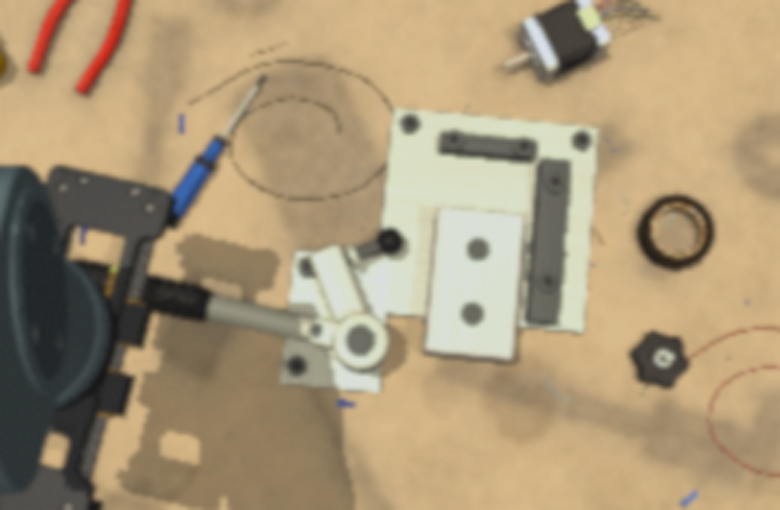

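The block is flat at crop (425-522, 207-361), parallel to the fence with a small gap. The foot at (390,240) is clear of it.

```bash
python3 -m pendant '[[0.2,0.1,3,0],[0.2,0.1,6,0],[0.2,0.1,8,0],[0.2,0.1,8.6,0],[0.2,0.1,8.6,0],[0.2,0.1,8.6,0]]'; cat >> h.py <<'E'
AX=np.array([-.026,.07])
def arc(phis,gap=0,r=.15):
    p,R,ya=st()
    for f in phis:
        n=np.array([np.sin(f),-np.cos(f)]); l=AX+r*np.array([np.cos(f),np.sin(f)])-(.0295+gap)*n
        w=np.append(M@l+T,.208); print("phi %.2f"%f,(R.T@(w-p)*100).round(2),"roll %.3f"%-(f-np.pi/2+A-ya))
E
python3 - <<'E'
from h import *
r=bot.read_camera("top"); g=lambda u,v,z: (bp(r,*crop(u,v),z)-T)@M
for c in [(440,207),(522,213),(514,361),(425,352)]: print(g(*c,.058).round(4))
arc(np.arange(1.44,.6,-.06))
E
```

```text
t: 12.0
tcp_pos: [0.537, 0.1929, 0.209]
tcp_rot: [2.468, 1.943, 0.002]
contact_force: [0.5, 0.0, 0.4]
grip_width: 0.007
grip_force: 0.0
[0.0704 0.0262]
[ 0.0719 -0.0297]
[-0.0285 -0.0325]
[-0.0284  0.0271]
t 12.05 local [-0.0549  0.2267] tipz 0.0432 yaw(toolY,fix) -0.130 F [0.6, 0.9, np.float64(-0.3)] grip 0.004 0.0 q7 -0.25
phi 1.44 [-0.16  1.96  0.12] roll 0.001
phi 1.38 [-0.01  2.86  0.12] roll 0.061
phi 1.32 [0.08 3.77 0.13] roll 0.121
phi 1.26 [0.12 4.69 0.13] roll 0.181
phi 1.20 [0.1  5.61 0.13] roll 0.241
phi 1.14 [0.03 6.52 0.13] roll 0.301
phi 1.08 [-0.09  7.43  0.13] roll 0.361
phi 1.02 [-0.27  8.33  0.13] roll 0.421
phi 0.96 [-0.5   9.22  0.13] roll 0.481
phi 0.90 [-0.79 10.09  0.14] roll 0.541
phi 0.84 [-1.12 10.94  0.14] roll 0.601
phi 0.78 [-1.51 11.77  0.14] roll 0.661
phi 0.72 [-1.95 12.58  0.14] roll 0.721
phi 0.66 [-2.43 13.36  0.14] roll 0.781
```

```bash
python3 -m pendant '[[0,1,0.1,0],[0,1.5,0.1,0],[-0.1,2,0.1,0],[0,2.9,0.1,0.06],[0.1,3.8,0.1,0.12],[0.1,4.7,0.1,0.18],[0.1,5.6,0.1,0.24],[0,6.5,0.1,0.3],[-0.1,7.4,0.1,0.36],[-0.1,7.4,0.1,0.36]]'; python3 - <<'E'
from h import *
s=bot.sense()
arc(np.arange(1.08,.6,-.03))
E
```

```text
t: 13.05
tcp_pos: [0.6085, 0.1755, 0.2069]
tcp_rot: [-2.775, -1.47, 0.0]
contact_force: [-0.9, 2.6, 1.6]
grip_width: 0.012
grip_force: 0.9
t 13.05 local [0.018  0.2168] tipz 0.0409 yaw(toolY,fix) -0.490 F [-1.2, 2.5, np.float64(1.6)] grip 0.012 0.9 q7 -0.50
phi 1.08 [-0.02  0.08 -0.11] roll 0.001
phi 1.05 [ 0.06  0.53 -0.11] roll 0.031
phi 1.02 [ 0.13  0.99 -0.11] roll 0.061
phi 0.99 [ 0.18  1.44 -0.11] roll 0.091
phi 0.96 [ 0.22  1.9  -0.11] roll 0.121
phi 0.93 [ 0.25  2.36 -0.11] roll 0.151
phi 0.90 [ 0.26  2.82 -0.11] roll 0.181
phi 0.87 [ 0.26  3.27 -0.11] roll 0.211
phi 0.84 [ 0.25  3.73 -0.11] roll 0.241
phi 0.81 [ 0.22  4.19 -0.11] roll 0.271
phi 0.78 [ 0.18  4.65 -0.11] roll 0.301
phi 0.75 [ 0.12  5.1  -0.11] roll 0.331
phi 0.72 [ 0.05  5.56 -0.11] roll 0.361
phi 0.69 [-0.03  6.01 -0.11] roll 0.391
phi 0.66 [-0.13  6.46 -0.11] roll 0.421
phi 0.63 [-0.24  6.9  -0.11] roll 0.451
phi 0.60 [-0.36  7.34 -0.11] roll 0.481
```

```bash
python3 -m pendant '[[0.1,0.5,-0.1,0.03],[0.1,1,-0.1,0.06],[0.2,1.4,-0.1,0.09],[0.2,1.9,-0.1,0.12]]'; cat >> h.py <<'E'
def fn(f):
    s=bot.sense(); F=np.array(s["contact_force"])[:2]@M; print("push N %.1f"%-(F@[np.sin(f),-np.cos(f)]),"along %.1f"%(F@[np.cos(f),np.sin(f)]))
E
python3 - <<'E'
from h import *
fn(.96); r=bot.read_camera("scene")
import cv2; cv2.imwrite("pics/s4.png",cv2.resize(r["color"][140:340,220:420,::-1],None,fx=3,fy=3)); fn(.96)
arc([.93,.9,.87,.84])
E
```

```text
t: 13.45
tcp_pos: [0.6229, 0.1687, 0.2069]
tcp_rot: [-2.852, -1.303, 0.007]
contact_force: [-9.6, 9.0, 2.0]
grip_width: 0.002
grip_force: 6.6
push N 13.1 along 0.4
push N 13.1 along -0.0
t 13.50 local [0.0334 0.2114] tipz 0.0409 yaw(toolY,fix) -0.609 F [-10.7, 7.5, np.float64(1.7)] grip 0.005 6.4 q7 -0.58
phi 0.93 [ 0.09  0.74 -0.12] roll 0.032
phi 0.90 [ 0.16  1.2  -0.12] roll 0.062
phi 0.87 [ 0.21  1.65 -0.12] roll 0.092
phi 0.84 [ 0.25  2.11 -0.13] roll 0.122
```

View pics/s4.png

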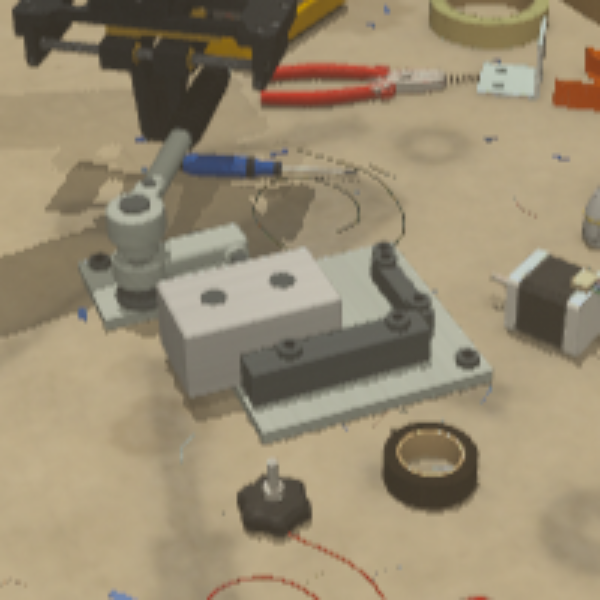

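The block lies against the fence line and the foot bears, with a push of 13 N at the handle. Now I go on in small steps, watching for the force to drop.

```bash
python3 -m pendant '[[0,0.15,0,0.01],[0,0.3,0,0.02],[0,0.3,0,0.02]]'; python3 -c "
from h import *
fn(.95)";python3 -m pendant '[[0,0.15,0,0.01],[0,0.3,0,0.02],[0,0.3,0,0.02]]'; python3 -c "
from h import *
fn(.93)
r=bot.read_camera('top')
import cv2; cv2.imwrite('pics/t5.png',cv2.resize(r['color'][130:300,190:450,::-1],None,fx=3,fy=3,interpolation=cv2.INTER_CUBIC)); st()"
```

```text
t: 13.8
tcp_pos: [0.6249, 0.1676, 0.2069]
tcp_rot: [-2.863, -1.276, 0.007]
contact_force: [-9.1, 9.0, 1.9]
grip_width: 0.008
grip_force: 6.2
push N 12.8 along 0.7
t: 14.1
tcp_pos: [0.6275, 0.1659, 0.2071]
tcp_rot: [-2.876, -1.248, 0.005]
contact_force: [-7.1, 9.1, 1.5]
grip_width: 0.006
grip_force: 5.8
push N 11.3 along 1.9
t 14.15 local [0.0379 0.2092] tipz 0.0410 yaw(toolY,fix) -0.645 F [-7.8, 8.6, np.float64(1.2)] grip 0.001 5.8 q7 -0.61
```

View pics/t5.png

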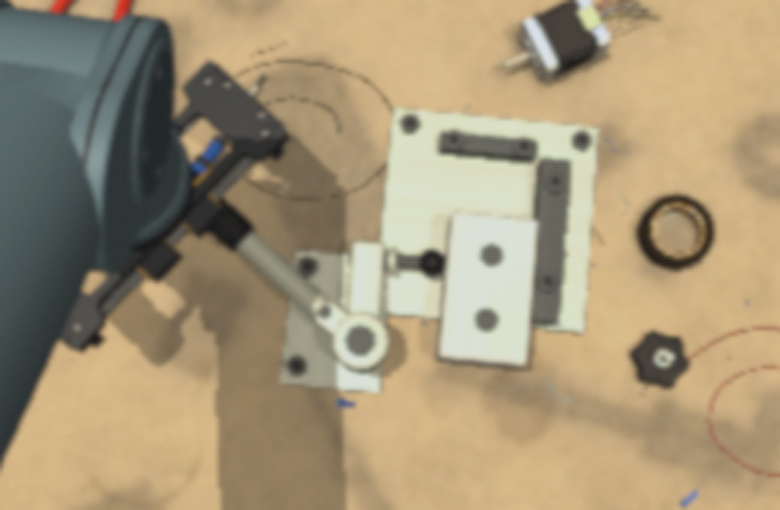

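The block is flush with the fence (crop 438-538), with the arm parallel to x. The force has started dropping (13.1 → 11.3 N), so the click is under way.

```bash
python3 -m pendant '[[0,0.2,0,0.015],[0,0.4,0,0.03],[0,0.6,0,0.05],[0,0.6,0,0.05]]'; python3 -c "
from h import *
fn(.88);st()";python3 -m pendant '[[0,0.2,0,0.015],[0,0.4,0,0.03],[0,0.4,0,0.03]]'; python3 -c "
from h import *
fn(.83)
st()"
```

```text
t: 14.55
tcp_pos: [0.6328, 0.1621, 0.2075]
tcp_rot: [-2.907, -1.176, 0.001]
contact_force: [-4.1, 9.8, 0.4]
grip_width: 0.006
grip_force: 4.9
push N 9.9 along 4.0
t 14.55 local [0.0436 0.206 ] tipz 0.0415 yaw(toolY,fix) -0.696 F [-5.1, 9.3, np.float64(0.4)] grip 0.006 4.9 q7 -0.64
t: 14.85
tcp_pos: [0.6362, 0.1594, 0.2077]
tcp_rot: [-2.924, -1.133, -0.002]
contact_force: [-0.8, 10.5, -1.2]
grip_width: 0.007
grip_force: 4.3
push N 8.4 along 6.4
t 14.85 local [0.0473 0.2037] tipz 0.0417 yaw(toolY,fix) -0.725 F [-1.9, 10.4, np.float64(-1.2)] grip 0.007 4.3 q7 -0.66
```

```bash
python3 -m pendant '[[0,0.15,0,0.01],[0,0.25,0,0.015],[0,0.25,0,0.015]]'; python3 -c "
from h import *
fn(.82);st()"; python3 -m pendant '[[0,-0.3,0,0],[0,-0.7,0,0],[0,-1.1,0,0],[0,-1.5,0,0],[0,-1.9,0,0],[0,-2.4,0,0],[0,-3,0,0],[0,-4,0,0],[0,-5.5,0,0],[0,-5.5,0,0]]'; python3 -c "
from h import *
fn(.9);st()"
```

```text
t: 15.15
tcp_pos: [0.638, 0.1574, 0.2078]
tcp_rot: [-2.933, -1.111, -0.002]
contact_force: [-0.6, 10.2, -1.3]
grip_width: 0.006
grip_force: 4.0
push N 8.1 along 6.2
t 15.15 local [0.0493 0.2019] tipz 0.0418 yaw(toolY,fix) -0.740 F [-1.7, 10.1, np.float64(-1.3)] grip 0.006 4.0 q7 -0.67
t: 16.15
tcp_pos: [0.6005, 0.1973, 0.2076]
tcp_rot: [-2.937, -1.11, 0.001]
contact_force: [-1.2, 0.8, 0.6]
grip_width: 0.007
grip_force: 0.0
push N 1.4 along -0.3
t 16.15 local [0.0078 0.2375] tipz 0.0416 yaw(toolY,fix) -0.741 F [-1.3, 0.7, np.float64(0.6)] grip 0.007 0.0 q7 -0.73
```

```bash
python3 -m pendant '[[0,-1,0,0],[0,-1,-3,0],[0,-1,-7,0],[0,-1,-11,0],[3,-4,-13,0],[6,-8,-13,0],[9,-12,-13,0],[9,-12,-13,0],[9,-12,-13,0]]'; python3 - <<'E'
from h import *
import cv2
st()
r=bot.read_camera('top'); a=cv2.resize(r['color'][130:300,190:450,::-1],None,fx=3,fy=3,interpolation=cv2.INTER_CUBIC); cv2.imwrite('pics/t6.png',a)
E
```

```text
t: 17.05
tcp_pos: [0.5897, 0.3458, 0.3375]
tcp_rot: [2.938, 1.111, -0.0]
contact_force: [-0.3, -0.6, -0.5]
grip_width: 0.008
grip_force: 0.0
t 17.05 local [-0.0187  0.3841] tipz 0.1715 yaw(toolY,fix) -0.741 F [-0.2, -0.6, np.float64(-0.5)] grip 0.008 0.0 q7 -1.05
```

View pics/t6.png

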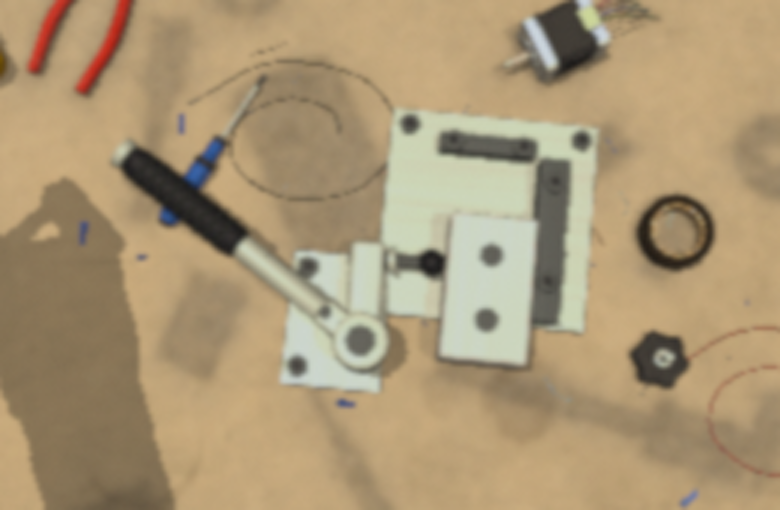

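The block is flush against the fence with the foot bearing on it. The handle is released and back in line, and the driver, tape and knob are where they were. I'll check the click angle from the geometry.

```bash
python3 - <<'E'
from h import *
from scipy.optimize import brentq
r=bot.read_camera("top"); g=lambda u,v,z: (bp(r,*crop(u,v),z)-T)@M
a=g(130,157,.069)-AX; b=g(240,240,.069)-AX; f0=np.arctan2(a[1],a[0]); print(f0,np.arctan2(b[1],b[0]))
for c in [(454,212),(538,219),(528,367),(438,360)]: print(g(*c,.058).round(4))
pin=AX+.03*np.array([np.cos(f0),np.sin(f0)])
for P in ([.0334,.2114],[.0473,.2037],[.0493,.2019]):
    h=lambda q:(np.array(P)-pin)@[np.sin(f0-q),-np.cos(f0-q)]+.0295
    print("joint",brentq(h,-.4,.6))
E
```

```text
1.0008567710257 0.978945385664326
[0.0679 0.0164]
[ 0.0688 -0.0409]
[-0.0316 -0.0422]
[-0.0329  0.018 ]
joint 0.02662063813420101
joint 0.15789230616753686
joint 0.18057340368648767
```

```bash
python3 -c "
from cell import bot
print(bot.finish_job())"
```

```text
the job is handed in; nothing more can be done
None
```

The job is handed in: the block lies flat and flush against the fence, the wrench clicked (about 0.18 rad, worked out from the finger position), the handle is released, and the knob, tape roll and screwdriver were not disturbed.

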